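# Put the bitters bottle on the display plinth and switch it on

### The job

Stand the small bitters bottle upright in the middle of the raised round stand of the display plinth and let go of it. Then flip the plinth's toggle lever over from off (leaning to the plinth's front) to on (leaning to its back), leaving the bottle standing there. Leave the spice jar, the tea tin and the round storage jar where they are.

Things in the scene. Friction and masses are not known exactly. Their poses are not given: they have to be found in the camera images.
- bottle_center (a point): Centre (half-way up) of the loose bitters bottle: slim round brown bottle, black cap, 43 mm across, 142 mm tall, 0.13 to 0.25 kg, upright on the worktop, its underside 71 mm below this point; z up along its axis. The straight body, 43 mm across, reaches 70 mm above the underside; above is a thin neck. It stands right of the plinth in one of three places shared with the spice jar and the tin.
- plinth_top (a point): Centre of the flat top of the fixed display plinth's raised round stand: disc 64 mm across, 70 mm above the worktop, on a column 40 mm across. The stand is on a dark wooden slab, 110 mm (x) by 250 mm (y), top 22 mm above the worktop. Axes are the plinth's: x from its front (robot side) to its back, turned up to 0.35 rad from straight ahead; y along the slab, from lever to stand; z up.
- toggle_pivot (a point): Pivot of the plinth's toggle lever, 40 mm above the worktop, at the right end of the slab, 150 mm from the stand's axis along the plinth's -y. Axes are the plinth's. The black housing round it, 56 mm along x by 42 mm along y, rises to 48 mm above the worktop.
- toggle_tip (a point): Centre of the rounded end of the toggle lever, 75 mm from its pivot: steel bar 10 mm thick, the last 21 mm a black grip 17 mm thick that ends 8.5 mm past this point. Off: 42 mm in front (-x) of the pivot and 102 mm above the worktop; upright: 115 mm above it; on: 42 mm behind (+x) the pivot. Turns with the lever.
- toggle (a joint): Angle of the toggle lever about the plinth's y axis: 0 = off, leaning 0.6 rad to the plinth's front, on its stop (so at the start); 0.6 = upright; 1.2 = on, leaning 0.6 rad to the back, on its stop. Over-centre: about 2 N at the tip starts it from a stop, nothing when upright; past upright it snaps to the other stop by itself and stays there.
- spice_jar: Bystander: square glass spice jar, 47x47x98 mm; origin at the centre of its underside.
- tin: Bystander: round tea tin, 60 mm across, 98 mm tall; origin at the centre of its underside.
- storage_jar: Bystander: wide round storage jar with a pale lid, 64 mm across, 97 mm tall, left of the plinth; origin at the centre of its underside.
Mind the look-alikes: they are no part of the job. Leave any green look-alike of the part that bears bottle_center alone.

How it is judged:
By the outcome, as a careful person would: the job done as asked, in the order asked, and still so for the second after the job is handed in, with the robot touching nothing.
It also fails if it takes over 64 s, if anything falls off the work surface, if the arm or the gripper's body presses on something with over 40 N, if the wrist force passes 120 N, or if a joint passes its speed limit or range.

### The arm

A 6-joint arm with a two-finger parallel gripper is mounted at the origin on a cart in front of the work surface, level with it; the furniture and walls round the work are solid. World frame = base frame: x ahead of the robot, y to its left, z up, the work surface at z = 0. Lengths are in m, angles in degrees, forces in N, time in s.
With the tool pointing down it reaches from about 0.3 to 0.75 m from the base axis. Payload 8.5 kg.
Tool frame: the origin (TCP) lies at the very end of the fingers, on their centre line; the grasp point (between the pads) lies 19 mm behind it (env.grasp_offset is the distance from the TCP to the grasp point, in m); y points along the fingers, z is the direction in which the jaws open and shut, and the axes are right-handed (so a half turn about y gives the same grasp; the last joint's range is limited). The gripper opens to 85 mm and grips with 20 to 120 N. Pads are 22 mm wide; open, the fingers measure 114 mm over their backs; the gripper's body (76 mm by 85 mm) begins 54 mm behind the grasp point. The pads swing forward as they close: fully open they stand 13 mm farther back than shut.
Start: joints at [-75.361, 21.807, 74.336, -0, 83.858, -12.336], TCP at [0.249, -0.49, 0.231] pointing down, gripper open.
Joint ranges: [-178.18, 178.18], [-50.72, 133.34], [12.68, 142.11], [-81.47, 261.47], [9.98, 163.14], [-165.26, 165.26]. Speed limits (degrees/s): [136.94, 136.94, 180, 180, 180, 180].

### API

Orientations are given as a 3x3 rotation matrix whose columns are the frame's x, y, z axes.
In Python, from rig import env gives the robot as it stands. The module is installed in compiled form; this text tells all that it offers.
- The arm moves only by the shell command python3 -m pendant 'ROWS' [FORCE]. ROWS is JSON, a list of rows, each a list of 3 entries, a list of its own where there are three numbers: the shift along the world's x, y, z as a fraction of full scale, then the turn about the world's z as a fraction of full scale, then the opening, from 0 (shut) to 1 (fully open). A call has 1 to 12 rows; each row shifts and turns the commanded pose from where the row before left it; what a row does not reach is not made up. Full scale, the value 1, is 30 mm for a shift and 5 degrees for a turn. A row lasts 1/12 s, in which the tool goes at most 41.7 mm and 7.16 degrees, less where a joint would pass 70% of its speed; a pose out of reach is approached as far as the arm can. A call with a number of a shift or a turn outside -1 to 1 is refused whole. A call with a gripper value outside its range is refused whole. The fingers move at their own pace and stop on an object; FORCE is the grip in N (left out, the last holds). Time passes only in rows, so rows that do not move let the fingers close. It gives the time, the measured TCP pose, the force and the opening at its end, in the units of the state.
- env.observe(): the state, without advancing time (a new reading comes with each control period).
- env.get_image(name): name is "scene" or "side" or "wrist"; returns (picture, depth): 480x640x3 uint8, red, green, blue; 480x640 float32, m along the optical axis (not along the pixel's ray), 0 where there is no reading.
- env.camera_model(name): a dict with "camera_matrix" (3x3 intrinsics, pixels), "dist_coeffs" ([k1, k2, p1, p2, k3] as OpenCV has them; the pictures are not rectified), "R" (3x3) and "t" (3): a world point X has camera coordinates R X + t; the wrist camera has in their place "tool_from_camera" (4x4, takes a point from camera to tool coordinates, whose origin is the TCP and whose axes are the tool frame's). Camera axes: x right, y down, z forward; pixel columns grow to the right and rows downward; lengths in m; the calibration is good to about 2 mm. A picture is of the moment at which its call begins: read the wrist's pose just before it. camera_model takes no time and is no camera call.
- env.close_job(): hands the job in, once; it reports no verdict.
The state is a dict: "time_s": time; "q": joint angles; "qvel": joint speeds; "joint_efforts": joint torques, N m; "position": TCP position; "tool_rot": TCP orientation; "ft_force": force on the tool from outside, world axes, zero at the start; "wrist_torque": the same for the moment, N m; "grip_width": finger opening in m.
Only numpy, scipy, OpenCV 4.12 (cv2) and the standard library are available. Lean on these libraries where they do the work, as an engineer would, in place of code of your own. Each camera call takes 0.05 s, during which the arm holds its last target.

## Working session

There is one attempt and no reset: what is moved stays moved. The work goes in short steps, Python scripts to look and compute and a shell command to move; the robot and the scene stay as the last step left them, time stands still between calls to the robot, and variables do not carry over. Pictures are saved under pics/ and viewed, and the job is handed in when it is done.

```bash
mkdir -p pics
cat > h.py <<'E'
import numpy as np, cv2
from rig import env
def snap(n,tag):
    st=env.observe(); im,d=env.get_image(n)
    cv2.imwrite(f'pics/{tag}.png',im[:,:,::-1]); np.savez(f'{tag}.npz',im=im,d=d,p=st['position'],R=st['tool_rot'])
    return im,d
def world(n,tag,px):
    """px list of (u,v) -> world via depth"""
    z=np.load(f'{tag}.npz'); m=env.camera_model(n); d=z['d']
    px=np.array(px,float).reshape(-1,2)
    un=cv2.undistortPoints(px[:,None],np.array(m['camera_matrix']),np.array(m['dist_coeffs']))[:,0]
    dd=d[px[:,1].round().astype(int),px[:,0].round().astype(int)]
    c=np.c_[un*dd[:,None],dd]
    if n=='wrist':
        T=np.array(m['tool_from_camera']); c=c@T[:3,:3].T+T[:3,3]
        return c@z['R'].T+z['p']
    return (c-np.array(m['t']))@np.array(m['R'])
def cloud(n,tag):
    v,u=np.mgrid[0:480,0:640]; P=world(n,tag,np.c_[u.ravel(),v.ravel()]).reshape(480,640,3)
    P[np.load(f'{tag}.npz')['d']==0]=np.nan
    return P
E
python3 - <<'E'
from h import *
snap('scene','s0');snap('side','d0')
s=env.observe();print(s['time_s'],s['position'],s['tool_rot'],s['grip_width'],env.grasp_offset)
E
```

```text
0.1 [ 0.24940455 -0.48990307  0.2307932 ] [[-8.91224125e-01 -3.28537230e-04  4.53563062e-01]
 [-4.53563094e-01  1.26586372e-03 -8.91223270e-01]
 [-2.81349000e-04 -9.99999145e-01 -1.27718065e-03]] 0.08561776533068818 0.0187
```

View pics/s0.png

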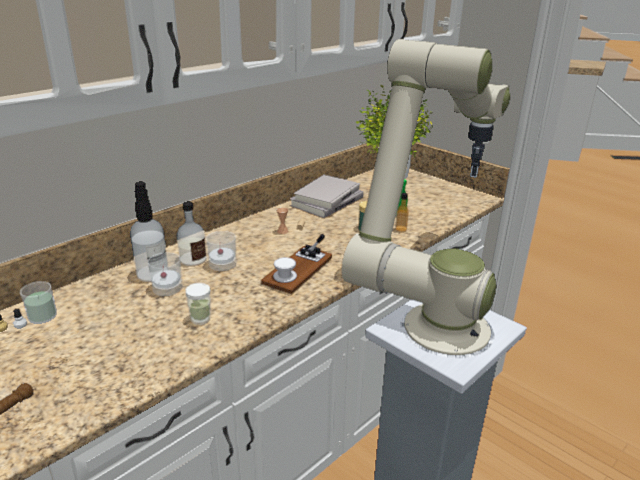

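View pics/d0.png

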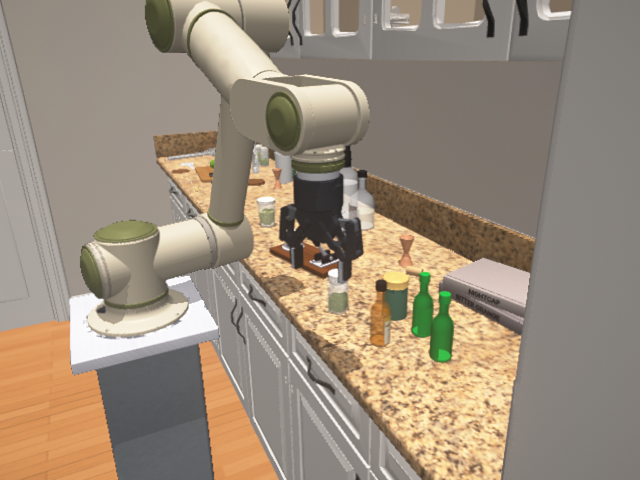

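The side view shows three bottle candidates: brown with a black cap at (380,318), and green look-alikes at (424,308) and (442,330). The brown one fits the description. The spice jar is at (338,292) and the tin at (396,297). In the scene view the plinth is at (298,268), with its stand at (285,268) and lever at (318,243). I'll check these in close crops.

Run:
```python
from h import *
a=cv2.imread('pics/d0.png')[200:380,250:470]; b=cv2.imread('pics/s0.png')[210:310,240:360]
a=cv2.resize(a,(400*220//180,400),interpolation=cv2.INTER_CUBIC); 
cv2.imwrite('pics/c1.png',cv2.resize(cv2.imread('pics/d0.png')[200:380,250:470],(733,600),interpolation=cv2.INTER_CUBIC))
cv2.imwrite('pics/c2.png',cv2.resize(b,(720,600),interpolation=cv2.INTER_CUBIC))
P=cloud('side','d0')
for n,(u0,u1,v0,v1) in dict(bottle=(368,393,280,348),tin=(384,408,272,318),spice=(328,350,268,312),g1=(413,434,272,336),g2=(430,453,292,360)).items():
    q=P[v0:v1,u0:u1].reshape(-1,3); q=q[(q[:,2]>.012)&(q[:,2]<.2)]
    print(n,np.nanmedian(q,0),np.nanpercentile(q,[3,97],axis=0).round(3).tolist())
```

```text
bottle [ 0.43247687 -0.38525572  0.06697299] [[0.416, -0.398, 0.016], [0.509, -0.302, 0.14]]
tin [ 0.51821221 -0.31526135  0.07304174] [[0.44, -0.394, 0.017], [0.549, -0.277, 0.118]]
spice [ 0.41280482 -0.22788879  0.05235387] [[0.399, -0.239, 0.014], [0.449, -0.192, 0.097]]
g1 [ 0.52939192 -0.39729261  0.06921898] [[0.499, -0.468, 0.015], [0.549, -0.379, 0.141]]
g2 [ 0.50883082 -0.48592967  0.06851295] [[0.495, -0.498, 0.016], [0.548, -0.403, 0.141]]
```

View pics/c1.png

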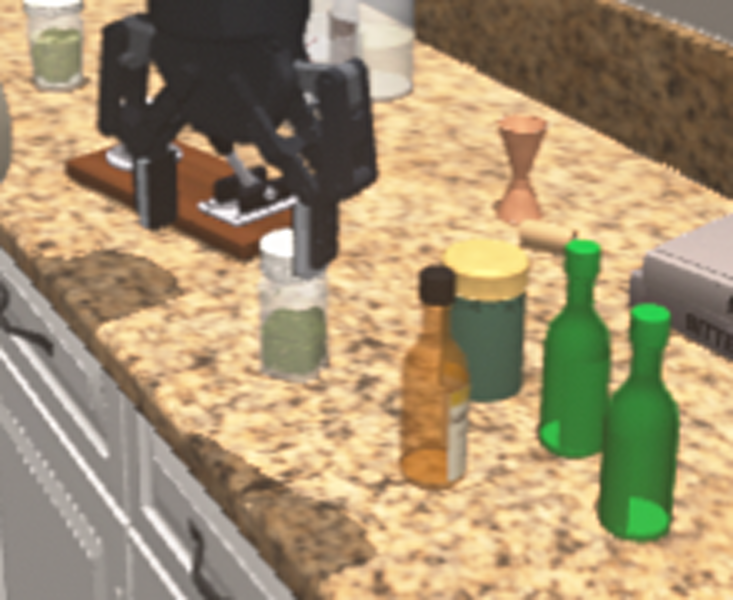

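View pics/c2.png

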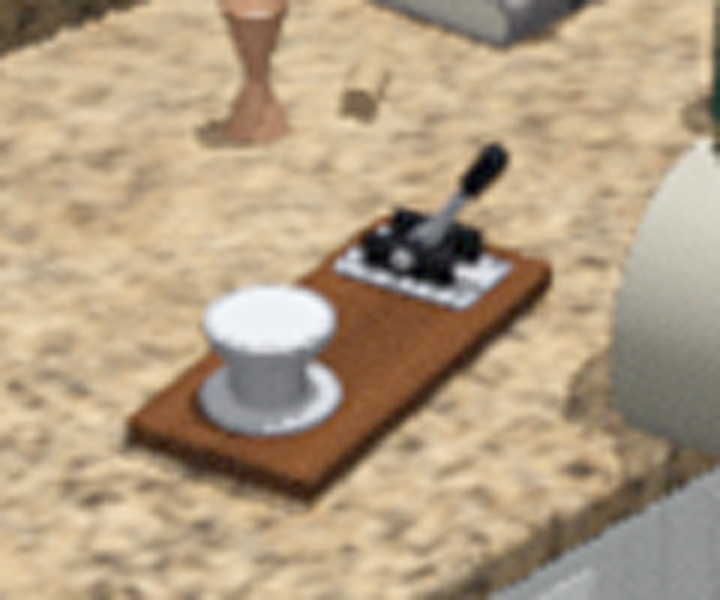

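The crops confirm it: the brown bottle with the black cap stands alone in front of the tin, and the lever leans to the robot side. Next I'll fit the geometry.

Run:
```python
from h import *
from scipy.optimize import least_squares
P=cloud('side','d0')
def circ(q,r):
    f=lambda c:np.hypot(q[:,0]-c[0],q[:,1]-c[1])-r
    m=q.mean(0)
    s=least_squares(f,[m[0]+.01,m[1]+.01],loss='soft_l1',f_scale=.002); return s.x,np.abs(s.fun).mean()
m=env.camera_model('side');print('side cam',-np.array(m['R']).T@np.array(m['t']))
Q=P.reshape(-1,3)
for n,c,r,zr in [('bottle',(.44,-.38),.0215,(.012,.062)),('tin',(.53,-.30),.03,(.012,.09))]:
    q=Q[(np.hypot(Q[:,0]-c[0],Q[:,1]-c[1])<.04)&(Q[:,2]>zr[0])&(Q[:,2]<zr[1])]
    print(n,len(q),circ(q,r))
for n,c in dict(scene='s0',side='d0').items():
    Q=cloud(n,c).reshape(-1,3)
    q=Q[(Q[:,0]>.3)&(Q[:,0]<.65)&(abs(Q[:,1])<.25)]
    a=q[(q[:,2]>.063)&(q[:,2]<.076)]
    import collections
    print(n,len(a))
    b=q[(q[:,2]>.016)&(q[:,2]<.027)&(q[:,0]<.6)]
    h,xe,ye=np.histogram2d(b[:,0],b[:,1],bins=[14,24],range=[[.3,.65],[-.25,.25]]);print(h.astype(int))
    h,xe,ye=np.histogram2d(a[:,0],a[:,1],bins=[14,24],range=[[.3,.65],[-.25,.25]]);print(h.astype(int))
```

```text
side cam [-0.05625833 -1.14754156  0.57791469]
bottle 459 (array([ 0.43774568, -0.37574672]), np.float64(0.0009862597317819627))
tin 637 (array([ 0.53063424, -0.28929666]), np.float64(0.0013280273680322016))
scene 274
[[ 0  0  0  0  0  0  0  0  0  0  0  0  0  0  0  0  0  0  0  0  0  0  0  0]
 [ 0  0  0  0  0  0  0  0  0  0  0  0  0  0  0  0  0  0  0  0  0  0  0  0]
 [ 0  0  0  0  0  0  0  0  0  0  0  0  0  0  0  0  0  0  0  0  0  0  0  0]
 [ 0  0  0  0  0  0  0  0  0  0  0  0  0  0  0  0  0  0  0  0  0  0  0  0]
 [ 0  0  0  0  0  0  0  0  0  0  0  0  0  0  0  0  1  6 10 23 31 30  0  0]
 [ 0  0  0  0  0  0  0  0  0  0  0  0  1 10 17 18 27 30 31 27 31 43  4  0]
 [ 0  0  0  0  0  0  0  0  0  0 16 21 31 29 26 29 29 29 13  1  6 35 22  0]
 [ 0  0  0  0  0  0  0  0  0  0 14  8  6 21 29 24 24  8  0  0 14 33 24  0]
 [ 0  0  0  0  0  0  0  0  0  0  2  0  0  4 33 21  1  0  0 12 17 16  9  0]
 [ 0  0  0  0  0  0  0  0  0  0  0  0  1  5 21 19  0  0  0  0  0  0  0  0]
 [ 0  0  0  0  0  0  0  0  0  0  0  3  6  6  2  0  0  0  0  0  0  0  0  0]
 [ 0  0  0  0  0  0  0  0  0  0  0  0  0  0  0  0  0  0  
[... 2630 characters left out ...]
 0  0  0  0  0  0  0  0]
 [20 10  0  0  0  0  0  0  0  0  0  0  0  0  0  0  0  0  0  0  0  0  0  0]
 [ 0  0  0  0  0  0  0  0  0  0  0  0  0  0  0  0  0  0  0  0  2  0  0  0]
 [ 0  0  0  0  0  0  0  0  0  0  0  0 15  0  0  0  0  0  0  0  2  0  0  0]
 [ 0  0  0  0  0  0  0  0  0  0  0  0  0  0  0  0  0  0  0  0  0  0  0  0]
 [ 0  0  0  0  0  0  0  0  0  0  0  0  0  0  0  0  0  0  0  0  0  0  0  0]
 [ 0  0  0  0  0  0  0  0  0  0  0  0  0  0  0  0  0  0  0  0  0  0  0  0]
 [ 0  0  0  0  0  0  0  0  0  0  0  0  0  0  0  0  0  0  0  0  0  0  0  0]
 [ 0  0  0  0  0  0  0  0  0  0  0  0  0  0  0  0  0  0  0  0  0  0  0  0]
 [ 0  0  0  0  0  0  0  0  0  0  0  0  0  0  0  0  0  0  0  0  0  0  0  0]]
```

Run:
```python
from h import *
snap('wrist','w0')
P=cloud('side','d0').reshape(-1,3)
q=P[(np.hypot(P[:,0]-.438,P[:,1]+.376)<.03)]
# lateral width per height, across the viewing direction
v=np.array([.438+.056,-.376+1.147]);v/=np.linalg.norm(v);l=np.array([-v[1],v[0]])
for z in np.arange(.01,.15,.008):
    a=q[(q[:,2]>z)&(q[:,2]<z+.008)][:,:2]-[.438,-.376]
    if len(a):print(round(z,3),len(a),(a@l).min().round(4),(a@l).max().round(4))
S=cloud('scene','s0').reshape(-1,3)
S=S[(S[:,0]>.3)&(S[:,0]<.65)&(S[:,1]>-.07)&(S[:,1]<.23)]
d=S[(S[:,2]>.066)&(S[:,2]<.075)&(S[:,1]>.1)]; print('disc',cv2.minEnclosingCircle(d[:,:2].astype('f4')*1000),d[:,2].mean())
s=S[(S[:,2]>.017)&(S[:,2]<.026)&(S[:,0]<.56)]; print('slab',cv2.minAreaRect(s[:,:2].astype('f4')*1000),s[:,2].mean())
t=S[(S[:,2]>.085)&(S[:,1]<.09)];print('tip',len(t),t.mean(0),t.max(0))
```

```text
0.01 68 -0.0223 0.0213
0.018 78 -0.022 0.0214
0.026 75 -0.0218 0.0215
0.034 70 -0.0215 0.0217
0.042 77 -0.0192 0.0219
0.05 68 -0.0209 0.0222
0.058 70 -0.0208 0.0199
0.066 77 -0.0205 0.0201
0.074 86 -0.0182 0.0205
0.082 90 -0.018 0.0187
0.09 68 -0.0117 0.0146
0.098 32 -0.0075 0.0087
0.106 30 -0.0073 0.0089
0.114 33 -0.0089 0.0091
0.122 35 -0.0107 0.0112
0.13 45 -0.0105 0.0114
0.138 53 -0.0104 0.0115
disc ((539.474853515625, 181.7054901123047), 110.75825500488281) 0.0690407631590315
slab ((482.3491516113281, 92.78270721435547), (114.86085510253906, 255.0547637939453), 15.095096588134766) 0.02098609755863948
tip 2930 [ 0.60127317 -0.00372888  0.64506027] [0.63221457 0.08996983 0.76640402]
```

View pics/w0.png

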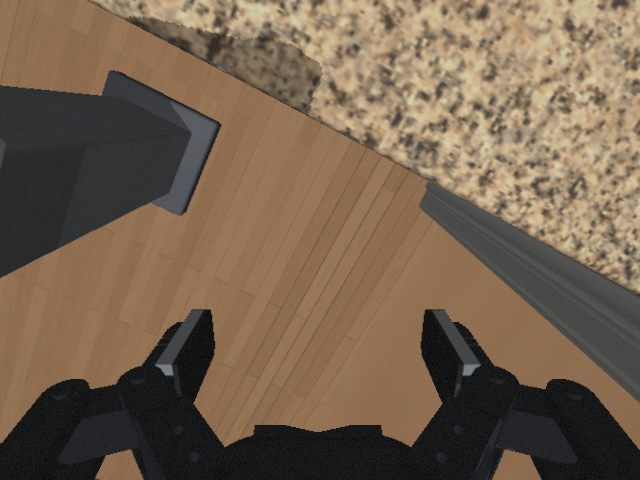

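The wrist view shows only the counter edge (about (370,150)) and the open fingers. The depth profile gives a cap 22 mm across from z 0.12 to 0.142, and a neck 16 mm across from 0.098 to 0.118. I'll grip the cap from above.

```bash
python3 -m pendant '[[[0.75,0.45,0],0,1],[[0.75,0.45,0],0,1],[[0.75,0.45,0],0,1],[[0.75,0.45,0],0,1],[[0.75,0.45,0],0,1],[[0.75,0.45,0],0,1],[[0.75,0.45,0],0,1],[[0.53,0.38,0],0,1],[[0,0,0],0,1],[[0,0,0],0,1],[[0,0,0],0,1]]' 40
python3 - <<'E'
from h import *
snap('wrist','w1');snap('side','d1');snap('scene','s1')
print(env.observe()['position'])
E
```

```text
time_s: 1.07
position: [0.4224, -0.3845, 0.2311]
tool_rot: [[-0.891, -0.001, 0.453], [-0.453, 0.0, -0.891], [0.0, -1.0, -0.0]]
ft_force: [0.4, -0.6, 0.1]
grip_width: 0.0853
[ 0.42211807 -0.3848684   0.2313006 ]
```

View pics/w1.png

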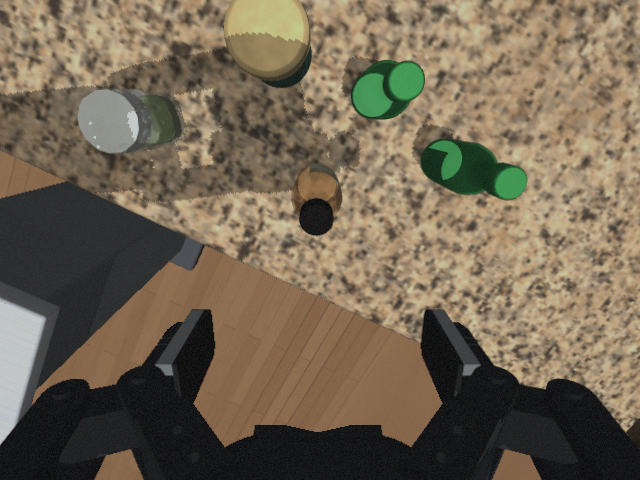

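View pics/d1.png

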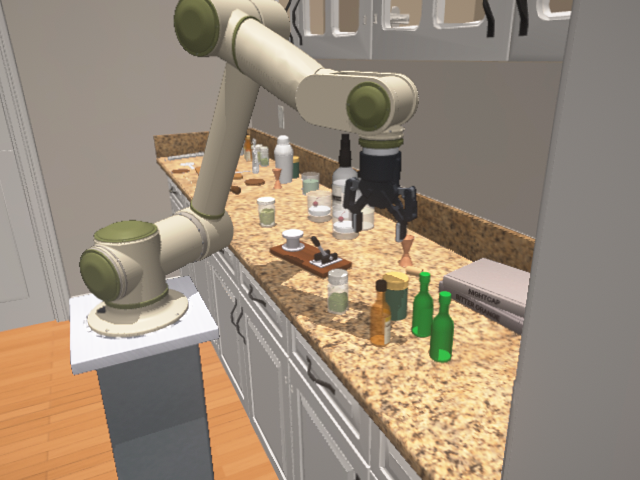

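The wrist view shows the brown bottle's cap at (316,216), the green ones at (406,80) and (510,182), the tin at (267,38) and the spice jar at (112,120). The plinth is now unobstructed in the side view, with the stand at (292,238) and the lever at (318,248).

Run:
```python
from h import *
from scipy.optimize import least_squares
W=cloud('wrist','w1').reshape(-1,3)
q=W[(np.hypot(W[:,0]-.438,W[:,1]+.376)<.03)&(W[:,2]>.125)&(W[:,2]<.16)]
print('cap',len(q),q.mean(0),cv2.minEnclosingCircle(q[:,:2].astype('f4')*1000),q[:,2].max())
for n,t in (('side','d1'),('scene','s1')):
    S=cloud(n,t).reshape(-1,3)
    S=S[(S[:,0]>.36)&(S[:,0]<.56)&(S[:,1]>-.07)&(S[:,1]<.23)]
    d=S[(S[:,2]>.064)&(S[:,2]<.076)&(S[:,1]>.12)]; print(n,'disc',len(d),d.mean(0),cv2.minEnclosingCircle(d[:,:2].astype('f4')*1000))
    s=S[(S[:,2]>.017)&(S[:,2]<.026)]; print('slab',cv2.minAreaRect(s[:,:2].astype('f4')*1000))
    k=S[(S[:,2]>.085)&(S[:,2]<.13)&(S[:,1]<.09)]
    print('tip',len(k),k.mean(0) if len(k) else 0, k.max(0) if len(k) else 0)
    h=S[(S[:,2]>.043)&(S[:,2]<.052)&(S[:,1]<.09)];print('housing',len(h),h.mean(0),h.min(0),h.max(0))
b=cv2.imread('pics/d1.png')[220:280,260:360];cv2.imwrite('pics/c3.png',cv2.resize(b,(800,480),interpolation=cv2.INTER_CUBIC))
```

```text
cap 1025 [ 0.44013516 -0.37537066  0.1418133 ] ((438.8450622558594, -376.38153076171875), 11.781815528869629) 0.14504346141068175
side disc 147 [0.4610456  0.15383146 0.06856696] ((463.5605773925781, 159.9556427001953), 35.6002311706543)
slab ((483.9009704589844, 86.68669128417969), (115.72644805908203, 258.2890930175781), 14.650146484375)
tip 56 [0.46403826 0.00055826 0.09736756] [0.47915431 0.01091771 0.10938978]
housing 91 [0.5004446  0.01036992 0.04584688] [ 0.47326125 -0.00895222  0.04301302] [0.53203779 0.03979388 0.05146848]
scene disc 210 [0.46223631 0.16682272 0.06832328] ((464.7469482421875, 166.34259033203125), 36.8298454284668)
slab ((482.9058837890625, 93.44776916503906), (111.73521423339844, 254.6449432373047), 14.537605285644531)
tip 43 [0.46387133 0.01436019 0.09848994] [0.48224577 0.02382725 0.1098884 ]
housing 68 [0.50099075 0.02408523 0.04592767] [ 0.47226965 -0.00528394  0.04303569] [0.53092792 0.04790712 0.05176292]
```

View pics/c3.png

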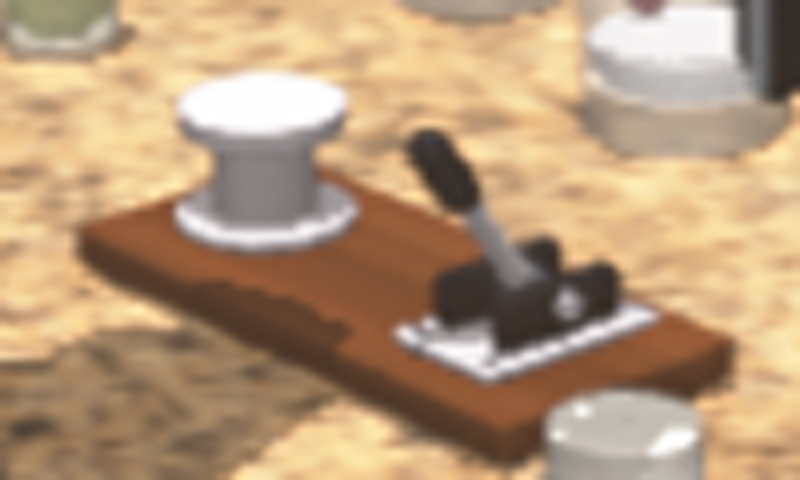

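```bash
python3 -m pendant '[[[0.55,0.29,0],0,1],[[0,0,-0.8],0,1],[[0,0,-0.8],0,1],[[0,0,-0.8],0,1],[[0,0,-0.8],0,1],[[0,0,-0.8],0,1],[[0,0,0],0,1],[[0,0,0],0,1],[[0,0,0],0,1]]' 40
python3 - <<'E'
from h import *
snap('wrist','w2')
E
```

```text
time_s: 1.97
position: [0.4395, -0.3764, 0.1128]
tool_rot: [[-0.891, 0.001, 0.453], [-0.453, -0.002, -0.891], [-0.0, -1.0, 0.002]]
ft_force: [-0.2, 0.1, 0.8]
grip_width: 0.0856
```

View pics/w2.png

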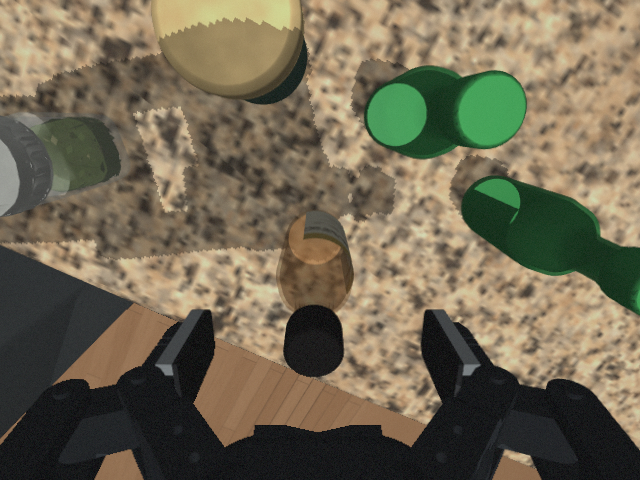

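The cap sits at (314,340), centred between the pads at (195,345) and (440,345), with nothing else near the fingers. I'll close on it.

```bash
python3 -m pendant '[[[0,0,-0.09],0,1],[[0,0,0],0,0.5],[[0,0,0],0,0.2],[[0,0,0],0,0],[[0,0,0],0,0],[[0,0,0],0,0],[[0,0,0],0,0],[[0,0,0],0,0],[[0,0,0],0,0],[[0,0,0],0,0],[[0,0,0],0,0],[[0,0,0],0,0]]' 60
python3 -m pendant '[[[0,0,0],0,0],[[0,0,0],0,0],[[0,0,0.3],0,0],[[0,0,0.7],0,0],[[0,0,0],0,0],[[0,0,0],0,0]]' 60
```

```text
time_s: 3.02
position: [0.4394, -0.3756, 0.1089]
tool_rot: [[-0.891, 0.0, 0.454], [-0.454, -0.0, -0.891], [-0.0, -1.0, 0.0]]
ft_force: [-0.0, 1.7, 4.4]
grip_width: 0.015
time_s: 3.52
position: [0.4395, -0.3758, 0.139]
tool_rot: [[-0.891, 0.001, 0.454], [-0.454, -0.001, -0.891], [-0.0, -1.0, 0.002]]
ft_force: [0.7, 0.2, -3.0]
grip_width: 0.015
```

Run:
```python
from h import *
snap('side','d2'); snap('wrist','w3')
b=cv2.imread('pics/d2.png')[220:380,290:490];b=cv2.resize(b,(400,320))
cv2.imwrite('pics/c4.png',np.hstack([b,cv2.resize(cv2.imread('pics/w3.png'),(427,320))][:2])[:, :800])
```

```text
(no output)
```

View pics/c4.png

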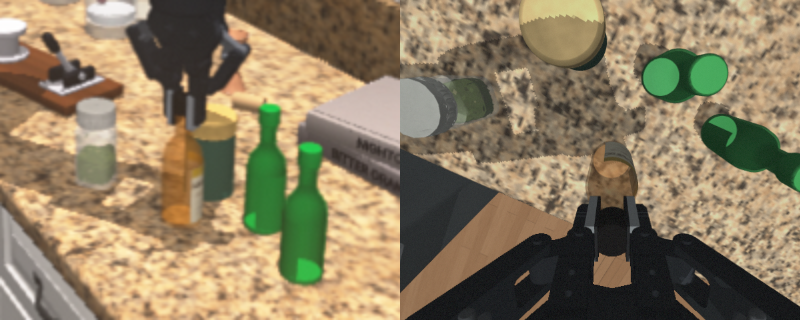

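The bottle is lifted and hangs upright by its neck (opening 15 mm). It is in the left half of the picture at about (182,180), and nothing else was touched. I'll lift higher and carry it to just short of the stand.

```bash
python3 -m pendant '[[[0,0,0.4],0,0],[[0,0,0.8],0,0],[[0,0,0.9],0,0],[[0,0,0.9],0,0],[[0,0,0.9],0,0],[[0,0.2,0.5],0,0],[[-0.1,0.5,0],0,0],[[-0.1,0.7,0],0,0],[[-0.1,0.7,0],0,0],[[-0.1,0.7,0],0,0],[[-0.1,0.7,0],0,0],[[-0.1,0.7,0],0,0]]' 60
python3 -m pendant '[[[-0.1,0.7,0],0,0],[[-0.1,0.7,0],0,0],[[-0.1,0.7,0],0,0],[[-0.1,0.7,0],0,0],[[-0.1,0.7,0],0,0],[[-0.1,0.7,0],0,0],[[-0.1,0.7,0],0,0],[[-0.1,0.7,0],0,0],[[-0.1,0.7,0],0,0],[[-0.1,0.7,0],0,0],[[-0.1,0.7,0],0,0],[[-0.1,0.7,0],0,0]]' 60
python3 -m pendant '[[[-0.1,0.7,0],0,0],[[-0.1,0.7,0],0,0],[[-0.1,0.7,0],0,0],[[-0.1,0.7,0],0,0],[[-0.05,0.4,0],0,0],[[0,0.2,0],0,0],[[0,0,0],0,0],[[0,0,0],0,0],[[0,0,0],0,0],[[0,0,0],0,0]]' 60
python3 - <<'E'
from h import *
snap('wrist','w4');snap('side','d4');snap('scene','s4')
E
```

```text
time_s: 4.62
position: [0.4209, -0.2484, 0.2694]
tool_rot: [[-0.891, -0.002, 0.453], [-0.453, 0.002, -0.891], [0.001, -1.0, -0.002]]
ft_force: [-0.1, -0.5, -2.1]
grip_width: 0.0148
time_s: 5.62
position: [0.3848, 0.0035, 0.2697]
tool_rot: [[-0.891, -0.002, 0.453], [-0.453, 0.001, -0.891], [0.001, -1.0, -0.001]]
ft_force: [0.9, -0.8, -2.3]
grip_width: 0.0146
time_s: 6.45
position: [0.372, 0.1038, 0.2705]
tool_rot: [[-0.892, -0.0, 0.453], [-0.453, -0.0, -0.892], [0.0, -1.0, 0.0]]
ft_force: [-0.1, -0.6, -2.1]
grip_width: 0.0148
```

View pics/w4.png

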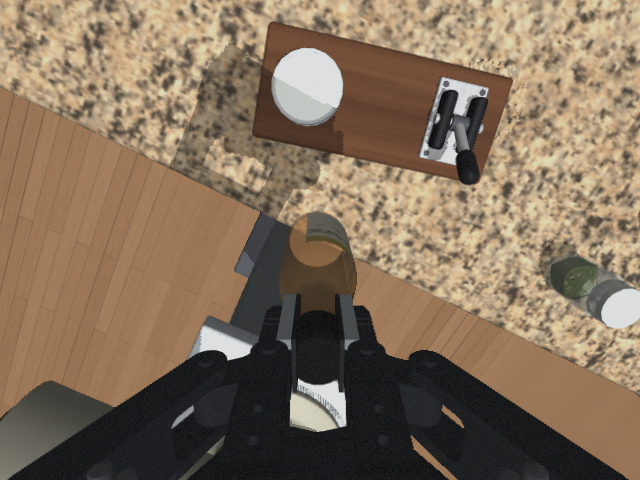

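The wrist view shows the whole plinth: stand disc at (308,87), lever grip at (468,165), and the held bottle below at (318,260).

Run:
```python
from h import *
P=cloud('wrist','w4');z=np.load('w4.npz');print(z['p'])
S=P.reshape(-1,3)
d=S[(S[:,2]>.064)&(S[:,2]<.078)&(S[:,1]>.12)&(S[:,0]>.4)&(S[:,0]<.52)]
print('disc',len(d),np.median(d,0),cv2.minEnclosingCircle(d[:,:2].astype('f4')*1000))
s=S[(S[:,2]>.014)&(S[:,2]<.03)&(S[:,0]>.38)&(S[:,0]<.56)&(S[:,1]>-.07)];print('slab',s[:,2].mean(),cv2.minAreaRect(s[:,:2].astype('f4')*1000))
k=S[(S[:,2]>.08)&(S[:,2]<.13)&(S[:,1]<.09)&(S[:,1]>-.05)&(S[:,0]>.4)];print('grip',len(k),k.mean(0),k.min(0),k.max(0))
# held bottle from side & scene
Q=cloud('side','d4').reshape(-1,3)
q=Q[(np.hypot(Q[:,0]-.372,Q[:,1]-.104)<.04)&(Q[:,2]>.12)&(Q[:,2]<.225)]
from scipy.optimize import least_squares
print('bottom z',q[:,2].min())
for a,b in ((.163,.185),(.185,.207),(.207,.228)):
    r=q[(q[:,2]>a)&(q[:,2]<b)]
    if len(r)>10:
        f=least_squares(lambda c:np.hypot(r[:,0]-c[0],r[:,1]-c[1])-.0215,[.372,.104],loss='soft_l1',f_scale=.002);print(a,len(r),f.x)
b=cv2.imread('pics/d4.png')[130:290,220:420];cv2.imwrite('pics/c5.png',cv2.resize(b,(750,600)))
```

```text
[0.37203185 0.10379009 0.27047039]
disc 4388 [0.46520921 0.16047467 0.07159138] ((464.6954650878906, 160.32029724121094), 32.060550689697266)
slab 0.023642286658112018 ((484.17333984375, 88.34300231933594), (110.873779296875, 250.1483917236328), 15.212761878967285)
grip 699 [0.46838865 0.0089135  0.10159951] [ 0.45459263 -0.00279598  0.08001236] [0.48449153 0.01626974 0.1139289 ]
bottom z 0.1599912861256234
0.163 117 [0.37042408 0.1036111 ]
0.185 124 [0.3702776  0.10334282]
0.207 104 [0.37092928 0.1039356 ]
```

View pics/c5.png

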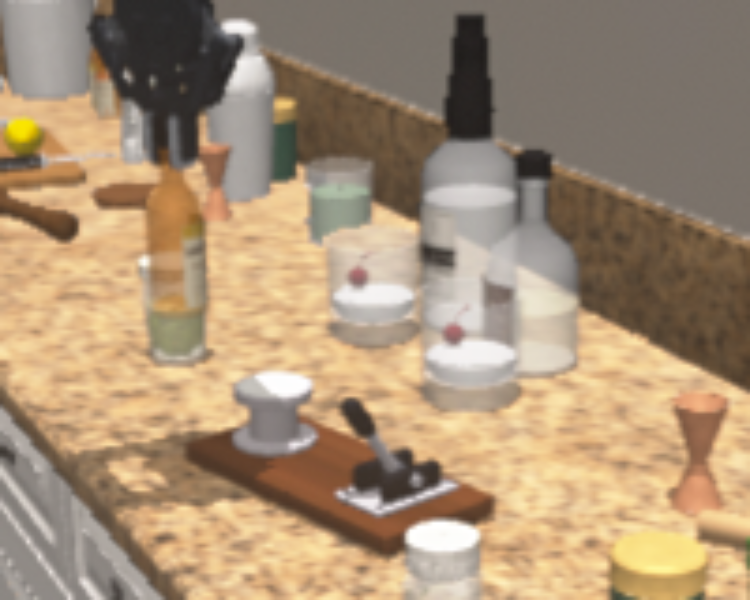

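```bash
python3 -m pendant '[[[0.3,0.19,0],0,0],[[0.6,0.37,0],0,0],[[0.6,0.37,0],0,0],[[0.6,0.37,0],0,0],[[0.6,0.37,0],0,0],[[0.4,0.22,0],0,0],[[0,0,-0.5],0,0],[[0,0,-0.8],0,0],[[0,0,-0.8],0,0],[[0,0,-0.5],0,0],[[0,0,0],0,0],[[0,0,0],0,0]]' 60
python3 - <<'E'
from h import *
snap('side','d5');snap('scene','s5')
print(env.observe()['position'])
a=cv2.resize(cv2.imread('pics/d5.png')[160:280,250:370],(400,400));b=cv2.resize(cv2.imread('pics/s5.png')[190:310,230:350],(400,400))
cv2.imwrite('pics/c6.png',np.hstack([a,b]))
from scipy.optimize import least_squares
for n,t in (('side','d5'),('scene','s5')):
    Q=cloud(n,t).reshape(-1,3)
    q=Q[(np.hypot(Q[:,0]-.464,Q[:,1]-.161)<.05)]
    for nm,a,b,r0 in(('bottle',.085,.14,.0215),('discrim',.061,.069,.032),('col',.035,.055,.02)):
        r=q[(q[:,2]>a)&(q[:,2]<b)]
        if len(r)>8:
            f=least_squares(lambda c:np.hypot(r[:,0]-c[0],r[:,1]-c[1])-r0,[.464,.161],loss='soft_l1',f_scale=.002);print(n,nm,len(r),f.x,abs(f.fun).mean())
E
```

```text
time_s: 7.6
position: [0.4653, 0.1614, 0.1925]
tool_rot: [[-0.891, -0.001, 0.454], [-0.454, -0.0, -0.891], [0.001, -1.0, -0.0]]
ft_force: [-0.4, -1.3, -1.8]
grip_width: 0.0149
[0.46576454 0.16138976 0.19373811]
side bottle 257 [0.46392532 0.16110073] 0.0018463891211800657
side discrim 107 [0.46553043 0.16121574] 0.006496513084906148
side col 76 [0.46436863 0.16167436] 0.001821422772978524
scene bottle 246 [0.46654027 0.16369927] 0.0018095707287927483
scene discrim 111 [0.4683294 0.1633724] 0.008464510493651276
scene col 61 [0.46561754 0.16495948] 0.00266752825159975
```

View pics/c6.png

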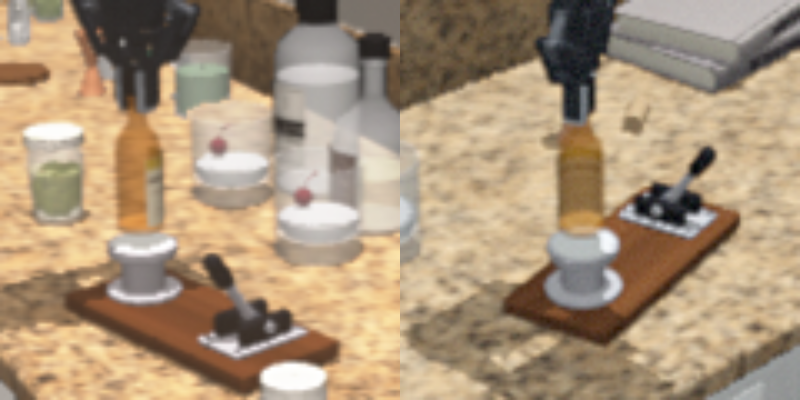

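In both views the bottle is centred over the stand: 140 against 142 px on the left, 582 against 583 px on the right. I'll lower it slowly.

```bash
python3 -m pendant '[[[0,0,-0.2],0,0],[[0,0,-0.15],0,0],[[0,0,-0.05],0,0],[[0,0,0],0,0],[[0,0,0],0,0]]' 60
python3 -m pendant '[[[0,0,-0.03],0,0],[[0,0,-0.03],0,0],[[0,0,0],0,0],[[0,0,0],0,0]]' 60
```

```text
time_s: 8.12
position: [0.4649, 0.1612, 0.1807]
tool_rot: [[-0.891, 0.0, 0.454], [-0.454, 0.0, -0.891], [-0.0, -1.0, -0.0]]
ft_force: [-0.1, 0.4, -2.5]
grip_width: 0.0147
time_s: 8.45
position: [0.4649, 0.1612, 0.1789]
tool_rot: [[-0.891, 0.0, 0.454], [-0.454, 0.0, -0.891], [-0.0, -1.0, 0.0]]
ft_force: [0.9, 0.6, -0.7]
grip_width: 0.015
```

```bash
python3 -m pendant '[[[0,0,-0.03],0,0],[[0,0,0],0,0],[[0,0,0],0,0]]' 60
```

```text
time_s: 8.7
position: [0.4653, 0.1613, 0.1789]
tool_rot: [[-0.891, 0.002, 0.454], [-0.454, 0.0, -0.891], [-0.002, -1.0, 0.001]]
ft_force: [-1.5, 1.1, 6.0]
grip_width: 0.015
```

The bottle is seated: the force went from −2.5 N to +6 N. I'll release gently and lift straight up.

```bash
python3 -m pendant '[[[0,0,0.03],0,0],[[0,0,0],0,0.22],[[0,0,0],0,0.26],[[0,0,0],0,0.3],[[0,0,0],0,0.4],[[0,0,0],0,0.6],[[0,0,0],0,0.8],[[0,0,0],0,0.8],[[0,0,0],0,0.8],[[0,0,0],0,0.8]]' 60
python3 - <<'E'
from h import *
snap('wrist','w6')
E
```

```text
time_s: 9.53
position: [0.4649, 0.1612, 0.1788]
tool_rot: [[-0.891, 0.0, 0.454], [-0.454, 0.0, -0.891], [-0.0, -1.0, -0.0]]
ft_force: [0.4, 0.9, 0.1]
grip_width: 0.0681
```

View pics/w6.png

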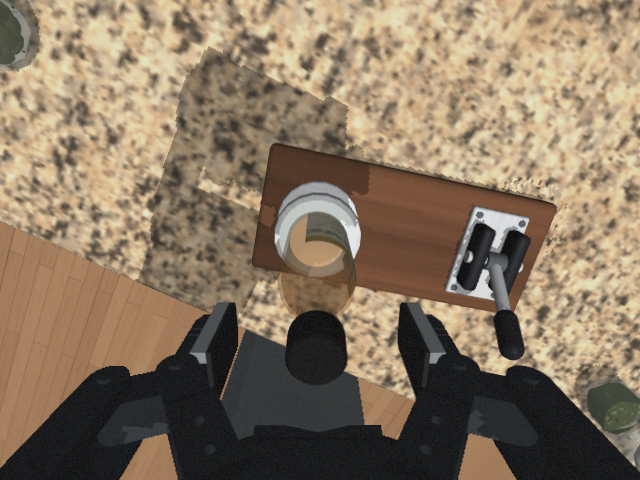

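The bottle is released and stands free: the cap at (316,347) is between pads at (220,345) and (420,345), and the base is on the disc at (318,235). I'll lift, then move with shut fingers to the front of the lever.

```bash
python3 -m pendant '[[[0,0,0.3],0,0.8],[[0,0,0.7],0,0.8],[[0,0,0.9],0,0.8],[[0,0,0.9],0,0.8],[[0,0,0.6],0,0.8],[[0,-0.3,0],0,0.8],[[-0.2,-0.75,0],-0.8,0],[[-0.3,-0.8,0],-0.8,0],[[-0.3,-0.8,0],-0.76,0],[[-0.3,-0.8,0],0,0],[[-0.2,-0.8,0],0,0],[[-0.13,-0.8,0],0,0]]' 60
python3 -m pendant '[[[0,-0.52,0],0,0],[[0,0,0],0,0],[[0,0,0],0,0],[[0,0,0],0,0]]' 60
python3 - <<'E'
from h import *
snap('wrist','w7')
S=cloud('wrist','w7').reshape(-1,3)
k=S[(S[:,2]>.085)&(S[:,2]<.13)&(S[:,1]<.09)&(S[:,1]>-.05)&(S[:,0]>.43)&(S[:,0]<.55)];print('grip',len(k),k.mean(0),k.min(0),k.max(0))
E
```

```text
time_s: 10.58
position: [0.4209, 0.0085, 0.2808]
tool_rot: [[-0.965, -0.0, 0.262], [-0.262, 0.0, -0.965], [0.0, -1.0, -0.0]]
ft_force: [0.6, -0.0, -0.2]
grip_width: 0.0002
time_s: 10.92
position: [0.4218, -0.0055, 0.2807]
tool_rot: [[-0.965, -0.0, 0.262], [-0.262, 0.0, -0.965], [0.0, -1.0, -0.0]]
ft_force: [-0.0, 0.7, -0.2]
grip_width: -0.0
grip 582 [0.46908515 0.00600081 0.10306734] [ 0.45467341 -0.00371334  0.08585714] [0.48249261 0.01561128 0.11287755]
```

View pics/w7.png

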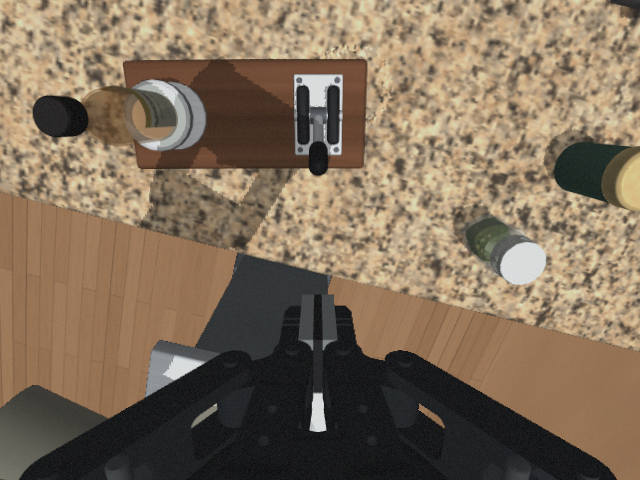

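The fingers at (318,320) line up with the lever grip at (318,158), and the bottle stands on the disc at (165,115). I'll descend, then push along the plinth's +x.

```bash
python3 -m pendant '[[[0,0,-0.9],0,0],[[0,0,-0.9],0,0],[[0,0,-0.9],0,0],[[0,0,-0.9],0,0],[[0,0,-0.9],0,0],[[0,0,-0.9],0,0],[[0,0,-0.9],0,0],[[0,0,-0.2],0,0],[[0,0,0],0,0],[[0,0,0],0,0]]' 60
python3 -m pendant '[[[0.3,0.08,0],0,0],[[0.3,0.08,0],0,0],[[0.3,0.08,0],0,0],[[0.3,0.08,0],0,0],[[0.3,0.08,0],0,0]]' 60
```

```text
time_s: 11.8
position: [0.4225, -0.0057, 0.0866]
tool_rot: [[-0.965, 0.001, 0.263], [-0.263, -0.0, -0.965], [-0.001, -1.0, 0.0]]
ft_force: [0.4, -0.2, 0.5]
grip_width: -0.0001
time_s: 12.22
position: [0.4681, 0.0064, 0.0862]
tool_rot: [[-0.965, 0.001, 0.262], [-0.262, -0.0, -0.965], [-0.001, -1.0, 0.0]]
ft_force: [-1.4, 0.0, 1.6]
grip_width: 0.0002
```

```bash
python3 -m pendant '[[[0.3,0.08,0],0,0],[[0.3,0.08,0],0,0],[[0.3,0.08,0],0,0],[[0.2,0.055,0],0,0],[[0.1,0.03,0],0,0],[[0,0,0],0,0],[[0,0,0],0,0]]' 60
python3 - <<'E'
from h import *
snap('wrist','w8')
E
```

```text
time_s: 12.8
position: [0.5028, 0.0158, 0.0857]
tool_rot: [[-0.965, -0.0, 0.262], [-0.262, 0.0, -0.965], [0.0, -1.0, -0.0]]
ft_force: [-0.4, -0.0, 0.1]
grip_width: -0.0001
```

View pics/w8.png

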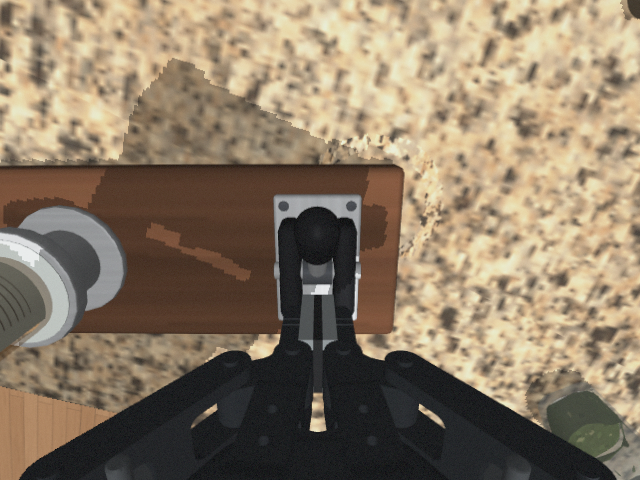

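The lever's round end (318,235) is now at the back, clear of the fingertips at (318,290). I'll back off, rise and check.

```bash
python3 -m pendant '[[[-0.6,-0.16,0],0,0],[[-0.6,-0.16,0],0,0],[[-0.6,-0.16,0.3],0,0],[[-0.5,-0.13,0.8],0,0],[[0,0,0.9],0,0],[[0,0,0.9],0,0],[[0,0,0.9],0,0],[[0,0,0.9],0,0],[[0,0,0.9],0,0],[[0,0,0],0,0],[[0,0,0],0,0],[[0,0,0],0,0]]' 60
python3 - <<'E'
from h import *
from scipy.optimize import least_squares
snap('wrist','w9');snap('side','d9');snap('scene','s9')
a=cv2.resize(cv2.imread('pics/d9.png')[190:370,240:460],(440,360));b=cv2.resize(cv2.imread('pics/s9.png')[190:310,230:350],(360,360))
cv2.imwrite('pics/c9.png',np.hstack([a,b]))
for n,t in (('side','d9'),('scene','s9')):
    Q=cloud(n,t).reshape(-1,3)
    for a,b in((.08,.11),(.11,.14)):
        r=Q[(np.hypot(Q[:,0]-.464,Q[:,1]-.161)<.04)&(Q[:,2]>a)&(Q[:,2]<b)]
        f=least_squares(lambda c:np.hypot(r[:,0]-c[0],r[:,1]-c[1])-.0215,[.464,.161],loss='soft_l1',f_scale=.002);print(n,a,f.x)
    k=Q[(Q[:,2]>.085)&(Q[:,2]<.13)&(abs(Q[:,1]-.02)<.05)&(Q[:,0]>.43)&(Q[:,0]<.58)];print('tip',len(k),np.median(k,0))
s=env.observe();print(s['time_s'],s['ft_force'])
E
```

```text
time_s: 13.85
position: [0.4334, -0.0024, 0.253]
tool_rot: [[-0.965, -0.001, 0.262], [-0.262, 0.0, -0.965], [0.001, -1.0, -0.001]]
ft_force: [0.5, -0.6, -0.2]
grip_width: -0.0002
side 0.08 [0.4634317  0.16073014]
side 0.11 [0.46349699 0.16106298]
tip 60 [0.53711277 0.0205021  0.09667271]
scene 0.08 [0.46545004 0.16408396]
scene 0.11 [0.46529559 0.16349791]
tip 46 [0.53744418 0.03346186 0.09704647]
14.0 [ 0.16128284 -0.00354142 -0.40591008]
```

View pics/c9.png

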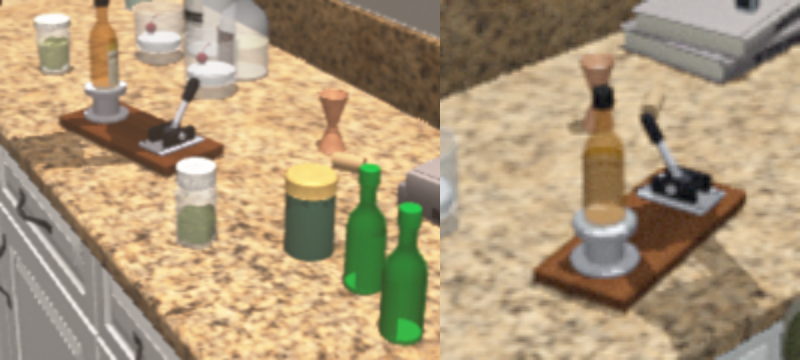

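View pics/w9.png

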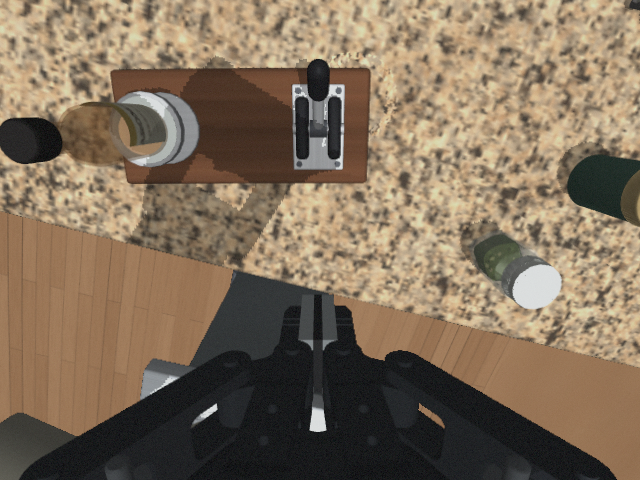

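The bottle stands upright and centred on the disc. The lever leans to the back, with its tip at (318,78) in the wrist view, and the bystanders are where they were. I'm handing in.

```bash
python3 -c "
from rig import env
env.close_job()"
```

```text
the job is handed in; nothing more can be done
```

The brown bitters bottle is standing in the middle of the plinth's round stand, and the toggle lever is flipped over to on. The job was handed in at about 14 s, with the arm clear and about zero force at the wrist.

**How:** I gripped the bottle from above by its neck and set it down until the wrist force showed contact. After letting go, I pushed the lever over with the closed fingers.

**Last checks:**
- **Bottle:** it is upright and within about 2 mm of the stand's centre. The side camera puts it at (0.4635, 0.161). The wrist camera had put the stand at (0.4647, 0.160).
- **Lever:** its tip is now about 35 mm behind the pivot along world x, so it is over on the back side.
- **Bystanders:** in the last pictures the spice jar, tin, storage jar and green look-alikes stand where they were.

**Disagreement:** the scene camera reads positions about 3 mm further along y than the side camera, and up to 13 mm at the lever tip. It shows about the same shift for the stand and the bottle, so the bottle still reads as centred.

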